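# Rehang the lift-off door of a gas control enclosure

### The arm

A 6-joint arm with a two-finger parallel gripper is mounted at the origin on the work surface. World frame = base frame: x ahead of the robot, y to its left, z up, the work surface at z = 0. Lengths are in m, angles in degrees, forces in N, time in s.
With the tool pointing down it reaches from about 0.3 to 0.75 m from the base axis. Payload 8.5 kg.
Tool frame: the origin (TCP) lies midway between the tips of the shut fingers; the grasp point (between the pads) lies env.tcp_to_grasp behind it (env.tcp_to_grasp is the distance from the TCP to the grasp point, in m); z points along the fingers, y is the line along which they close (so a half turn about z gives the same grasp; the last joint's range is limited). The gripper opens to 85 mm and grips with 20 to 120 N. Pads are 22 mm wide; open, the fingers measure 114 mm over their backs; the gripper's body (76 mm by 85 mm) begins 54 mm behind the grasp point. The pads swing forward as they close: fully open they stand 13 mm farther back than shut.
Start: joints at [55.044, 21.807, 74.336, -0, 83.858, -12.336], TCP at [0.212, 0.508, 0.231] pointing down, gripper open.
Joint ranges: [-178.18, 178.18], [-50.72, 133.34], [12.68, 142.11], [-81.47, 261.47], [9.98, 163.14], [-165.26, 165.26]. Speed limits (degrees/s): [136.94, 136.94, 180, 180, 180, 180].

### API

Orientations are given as a 3x3 rotation matrix whose columns are the frame's x, y, z axes.
In Python, from rig import observe, optics, job, env gives the robot as it stands. The module is installed in compiled form; this text tells all that it offers.
- The arm moves only by the shell command python3 -m jog 'ROWS' [FORCE]. ROWS is JSON, a list of rows, each a list of 7 numbers: the turn, a rotation vector about the tool's x, y, z in rad, then the shift along the tool's x, y, z in m, then the opening in per cent of the stroke, from 0 (shut) to 100 (fully open). A call has 1 to 10 rows; each row shifts and turns the commanded pose from where the row before left it, along the tool's axes as they then stand; what a row does not reach is not made up. A row lasts 1/8 s, in which the tool goes at most 62.5 mm and 10.7 degrees, less where a joint would pass 70% of its speed; a pose out of reach is approached as far as the arm can. A call is refused whole if a number of a shift passes 0.0625 or a number of a turn 0.188, either way. A call with a gripper value outside its range is refused whole. The fingers move at their own pace and stop on an object; FORCE is the grip in N (left out, the last holds). Time passes only in rows, so rows that do not move let the fingers close. It gives the time, the measured TCP pose, the force, the opening and the grip force at its end, in the units of the state.
- observe(): the state, without advancing time (a new reading comes with each control period).
- optics.get_image(name): name is "scene" or "top"; returns a dict with "pixels" (420x560x3 uint8, red, green, blue), "mtx" (3x3 intrinsics, pixels), "dist_coeffs" ([k1, k2, p1, p2, k3] as OpenCV has them; the pictures are not rectified), "rvec" (rotation vector, rad) and "tvec" (3), from world to camera coordinates, as OpenCV has them. Camera axes: x right, y down, z forward; pixel columns grow to the right and rows downward; lengths in m; the calibration is good to about 2 mm. A picture is of the moment at which its call begins. There is no depth.
- job.close_job(): hands the job in; it is judged then, once.
The state is a dict: "time_s": time; "q": joint angles; "qvel": joint speeds; "joint_efforts": joint torques, N m; "position": TCP position; "tool_rot": TCP orientation; "ft_force": force on the tool from outside, world axes, zero at the start; "wrist_torque": the same for the moment, N m; "grip_width": finger opening in m; "gripper_force": force on a finger pad.
Only numpy, scipy, OpenCV 4.12 (cv2) and the standard library are available. Lean on these libraries where they do the work, as an engineer would, in place of code of your own. Each camera call takes 0.05 s, during which the arm holds its last target. There are 200 camera calls.

### The job

The door of the grey control enclosure has been lifted off and leans against the calibrator: lower it back onto both hinge pins until it sits fully home, swing it shut until the roller catch snaps, and let go. Then take hold of its handle and give it a firm tug to make sure the catch holds it; should it come open, push it shut again. Finish with the door hung, shut and let go, and the other things on the bench where they were.

Things in the scene. Friction and masses are not known exactly. Their poses are not given: they have to be found in the camera images.
- enclosure: Light grey steel control enclosure, fixed, open at the front; sizes in mm: 150 deep (x), 200 wide (y), 240 high, walls 5; origin under its middle, z up. Its front looks along its own -x, the walls' front edges lie at x = -75. At its front +y edge two upright hinge pins stand one above the other (see hinge_low, hinge_top); inside the front, near the -y side, is a roller catch (catch_mid).
- hinge_low (a point): Where the drawing has the lower hinge pin: the foot of the pin, at x = -87.5, y = 112, z = 40 of the enclosure. The hinges are screwed on through slotted holes: both real pins stand exactly upright one above the other, but up to 2.5 off this point in x and 3 in y, the same for both. Heights are exact. Not tracked to the real pin: find it by feel.
- hinge_top (a point): The same for the upper pin: drawing place of its foot, at z = 180 of the enclosure, 140 above the lower one. Each steel pin rises 24 above its foot, 8 thick, its tip chamfered to 6.8 over the last 1, and stands on a flat shoulder 18 wide on which the knuckle comes to rest. Feel for the tips lightly, with 2 to 4 N: pressed harder, a door held by its edge twists in the fingers.
- catch_mid (a point): Double roller catch at x = -66, y = -71, z = 175 of the enclosure: point midway between its two white upright rollers (14 thick, 30 high, axes 19 apart along y). The catch floats up to 5 along y and centres itself on the door's strike. The strike is pushed between the rollers, which spring apart, and on until it lies about 11 behind this point (to +x); the rollers then spring back.
- catch_a (a joint): How far the +y roller is pressed aside, m: 0 at rest, at most 0.005; spring 2.5 N per mm. Pushing the strike in, and pulling it out again, takes about 8 N at the handle; a pull of 3 to 5 N there draws the door out only 1 to 3 mm, presses one or both rollers aside by 0.5 to 1.5 mm, and the door stays shut.
- catch_b (a joint): The same for the -y roller.
- door: The enclosure's loose door, light grey, 0.5 to 0.75 kg: a flat panel 18 thick (x), 200 wide (y), 210 high (z). Origin: middle of the lower edge at mid-thickness, z up the panel. Its outer face (own -x) has the handle, its +y edge the hinge knuckles, its inner (+x) face the strike. It starts with its foot on the bench, inner face against the calibrator's top edge, leaning 0.2 rad.
- door_top (a point): Middle of the door's upper edge, at x = 0, y = 0, z = 210 of the door, axes as the door's. The door balances here: its centre of mass is straight below to within 4 mm along the edge and 2 mm across. Where it leans, the uppermost 90 of both faces are free (the calibrator is 115 high).
- knuckle_low (a point): Lower hinge knuckle of the door: point on its axis at its lower end, at x = 0, y = 112, z = 25 of the door; axes as the door's. A steel tube 26 long, 18 outside, bore 10, open at both ends. Hung and shut, the door has the enclosure's axes and its origin is near x = -87.5, y = 0, z = 15 of the enclosure.
- knuckle_top (a point): Upper hinge knuckle, the same tube, at x = 0, y = 112, z = 165 of the door. Hung, the door turns about the pins with little friction and stays where it is left; opening turns it clockwise seen from above, so that its free edge swings towards the enclosure's -x; it can be hung at any angle from about 45 to 135 degrees open.
- handle_mid (a point): Middle of the door's handle, a level bow of 9 mm round bar, 64 long along the door's y, at x = -49, y = -60, z = 185 of the door: the bar stands 35 clear of the outer face, 25 below the upper edge.
- strike (a point): The door's strike: middle of an upright round nose, 13 thick and 22 high, on a 3 mm stem, at x = 30, y = -70, z = 160 of the door.
- calibrator: Cream bench instrument, fixed, 160 (x) x 240 (y) x 115 high; origin under its middle. The door leans on the top edge of its +x side; its -x side has the display.
- screwdriver: Bystander: screwdriver lying on the bench, 190 long; origin at its middle.
- multimeter: Bystander: black hand-held meter lying flat, 150 x 75 x 36; origin under its middle.
- valve: Bystander: brass cylinder valve standing upright, 40 across, 80 high; origin under its middle.
- pen_pot: Bystander: black pen holder, 70 x 100, 95 high; origin under its middle.
- screw_tray: Bystander: low steel tray, 100 x 70 x 22; origin under its middle.
- sample_cylinder: Bystander: small aluminium gas bottle with brass cap standing upright, 54 across, 160 high; origin under its middle.
- mug: Bystander: white mug, 80 across, 90 high; origin under its middle.
- notepad: Bystander: paper pad lying flat, 105 x 148 x 12; origin under its middle.

How it is judged:
By the outcome, as a careful person would: the job done as asked, in the order asked, and still so for the second after the job is handed in, with the robot touching nothing.
It also fails if it takes over 72 s, if anything falls off the work surface, if the arm or the gripper's body presses on something with over 40 N, if the wrist force passes 120 N, or if a joint passes its speed limit or range.

## Working session

There is one attempt and no reset: what is moved stays moved. The work goes in short steps, Python scripts to look and compute and a shell command to move; the robot and the scene stay as the last step left them, time stands still between calls to the robot, and variables do not carry over. Pictures are saved under pics/ and viewed, at most 10 in all, crops included, and the job is handed in when it is done.

```bash
mkdir -p pics
cat > h.py <<'E'
import numpy as np, cv2, time
from rig import observe, optics, env
def snap(n,fn):
    d=optics.get_image(n); cv2.imwrite(fn,d['pixels'][:,:,::-1]); np.save(fn+'.npy',d,allow_pickle=True); return d
def load(fn): return np.load(fn+'.npy',allow_pickle=True).item()
def proj(d,P):
    return cv2.projectPoints(np.array(P,float).reshape(-1,3),d['rvec'],d['tvec'],d['mtx'],np.array(d['dist_coeffs']))[0].reshape(-1,2)
def ray(d,uv):
    R=cv2.Rodrigues(np.array(d['rvec'],float))[0]; t=np.array(d['tvec'],float).reshape(3)
    p=cv2.undistortPoints(np.array(uv,float).reshape(-1,1,2),d['mtx'],np.array(d['dist_coeffs'])).reshape(-1,2)
    v=np.c_[p,np.ones(len(p))]@R; return -R.T@t, v
def onz(d,uv,z):
    c,v=ray(d,uv); z=np.broadcast_to(np.array(z,float),(len(v),)); return c+v*((z-c[2])/v[:,2])[:,None]
E
python3 - <<'E'
from h import *
for n in('scene','top'):
    d=snap(n,f'pics/{n}0.png'); R=cv2.Rodrigues(np.array(d['rvec'],float))[0]; print(n,-R.T@np.array(d['tvec']).reshape(3),R[2],d['mtx'][0][0])
s=observe(); print(s['position'],s['tool_rot'],s['ft_force'],env.tcp_to_grasp,s['time_s'])
E
```

```text
scene [ 1.34539709 -0.41233483  1.00166819] [-0.62105218  0.39088944 -0.67933765] 416.09064907353394
top [0.3866565  0.06056045 1.39478663] [ 0.12569691  0.01590821 -0.99194113] 491.3556163902807
[0.2114006  0.50747215 0.23079094] [[-9.23074351e-01  3.84620888e-01 -7.17885580e-04]
 [ 3.84621470e-01  9.23073795e-01 -1.04558529e-03]
 [ 2.60507425e-04 -1.24126717e-03 -9.99999196e-01]] [-0.62990404  0.29323226 -0.0199035 ] 0.0187 0.1
```

View pics/scene0.png

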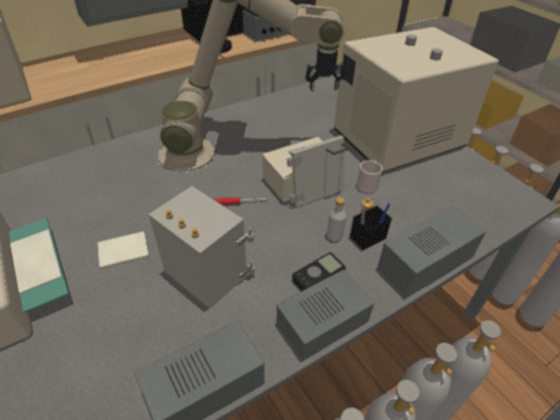

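View pics/top0.png

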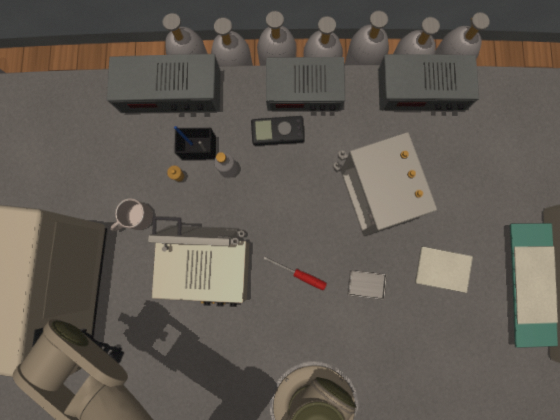

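Run:
```python
from h import *
a=cv2.imread('pics/top0.png'); b=cv2.imread('pics/scene0.png')
def c(im,x,y,w,h,s=4): 
    o=cv2.resize(im[y:y+h,x:x+w],None,fx=s,fy=s,interpolation=cv2.INTER_CUBIC)
    for i in range(0,w,20): cv2.putText(o,str(x+i),(i*s,8),0,.3,(0,0,255)); cv2.line(o,(i*s,0),(i*s,h*s),(0,0,255) ,1) if 0 else cv2.line(o,(i*s,10),(i*s,16),(0,0,255),1)
    for i in range(0,h,20): cv2.putText(o,str(y+i),(0,i*s+4),0,.3,(255,0,0)); cv2.line(o,(20,i*s),(26,i*s),(255,0,0),1)
    return o
cv2.imwrite('pics/top_c.png',np.hstack([c(a,140,205,125,125,3),c(a,320,120,125,125,3)]))
cv2.imwrite('pics/sc_c.png',np.hstack([c(b,255,125,100,95,4),c(b,145,180,120,125,3)[:375] if 0 else cv2.resize(c(b,145,180,120,125,3),(365,380))]))
```

```text
(no output)
```

View pics/top_c.png

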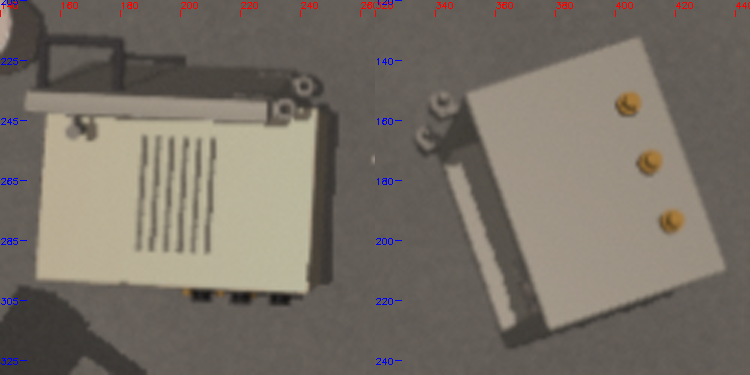

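View pics/sc_c.png

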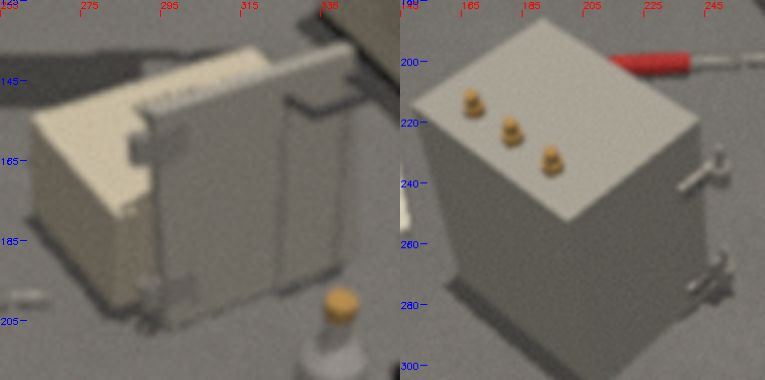

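```bash
cat > fit.py <<'E'
from h import *
from scipy.optimize import least_squares
from scipy.spatial.transform import Rotation as Ro
T=load('pics/top0.png');S=load('pics/scene0.png')
eT=([(-75,100,240),(75,100,240),(75,-100,240),(-75,-100,240)],[(350.7,151.7),(408.3,132.3),(436.7,209.3),(378,230)])
eS=([(-75,100,240),(-75,-100,240),(75,-100,240),(75,100,240)],[(243.7,219.1),(192,185.9),(149,214.2),(200.3,253)])
dT=([(-9,-100,210),(9,-100,210),(-9,100,210),(9,100,210),(0,112,191),(0,112,51)],[(149,235.7),(148.7,241),(229,239),(229,245),(235,241),(241.3,233.3)])
dS=([(-9,-100,210),(-9,100,210),(9,100,210),(-9,-100,0),(-9,100,0)],[(343,135.75),(293.75,153),(288.75,150.75),(341.25,192),(296.25,208.25)])
def M(p): return Ro.from_rotvec(p[3:]).as_matrix(),np.array(p[:3])
def tr(p,X): R,t=M(p); return np.array(X,float)/1000@R.T+t
def fit(Tp,Sp,p0,lock=None):
    f=lambda p: np.r_[(proj(T,tr(p,Tp[0]))-Tp[1]).ravel(),(proj(S,tr(p,Sp[0]))-Sp[1]).ravel()]
    if lock: g=lambda q:f(lock(q)); r=least_squares(g,p0,loss='soft_l1'); return lock(r.x),g(r.x)
    r=least_squares(f,p0,loss='soft_l1'); return r.x,f(r.x)
yl=lambda q: np.r_[q[0],q[1],0,0,0,q[2]]
dl=lambda q: np.r_[q[0],q[1],.0018,(Ro.from_euler('z',q[2])*Ro.from_euler('y',.2)).as_rotvec()]
pe,re=fit(eT,eS,[.6,-.2,-1.9],yl) 
pd,rd=fit(dT,dS,[.4,.2,3.14],dl)
E
python3 - <<'E'
from fit import *
np.set_printoptions(precision=4,suppress=True)
print(pe,np.degrees(pe[5]));print(re.reshape(-1,2)); print(pd,Ro.from_rotvec(pd[3:]).as_euler('ZYX',degrees=True)); print(rd.reshape(-1,2))
p6,r6=fit(dT,dS,pd); print('free',p6,Ro.from_rotvec(p6[3:]).as_euler('ZYX',degrees=True)); print(r6.reshape(-1,2))
e6,r=fit(eT,eS,pe); print('free',e6,Ro.from_rotvec(e6[3:]).as_euler('ZYX',degrees=True))
print('pins pred',proj(T,tr(pe,[(-87.5,112,204),(-87.5,112,64)])),proj(S,tr(pe,[(-87.5,112,204),(-87.5,112,64)])))
print(onz(T,[(342.7,154),(337.3,165.7)],[.204,.064]), tr(pe,[(-87.5,112,204)]), tr(pd,[(0,0,210),(0,112,165)]))
for n,d in(('top',T),('scene',S)):
    im=cv2.imread(f'pics/{n}0.png'); k=3
    def box(p,a,b):
        c=[(x,y,z) for x in(a[0],b[0]) for y in(a[1],b[1]) for z in(a[2],b[2])]; q=proj(d,tr(p,c))
        return [(q[i],q[j]) for i in range(8) for j in range(i) if bin(i^j).count('1')==1]
    L=box(pd,(-9,-100,0),(9,100,210))+box(pe,(-75,-100,0),(75,100,240))
    x0,y0,w,h=(140,120,305,190) if n=='top' else (140,120,230,190)
    im=cv2.resize(im[y0:y0+h,x0:x0+w],None,fx=2.6,fy=2.6,interpolation=cv2.INTER_CUBIC)
    for u,v in L: cv2.line(im,*[tuple(int(t) for t in ((q-(x0-.5,y0-.5))*2.6)) for q in(u,v)],(0,0,255),1)
    for pp,X in((pd,(0,112,191)),(pd,(0,112,51)),(pe,(-87.5,112,204)),(pe,(-87.5,112,64)),(pd,(-49,-60,185))):
        q=(proj(d,tr(pp,[X]))[0]-(x0-.5,y0-.5))*2.6; cv2.circle(im,(int(q[0]),int(q[1])),3,(0,255,0),1)
    cv2.imwrite(f'pics/ov_{n}.png',im)
a=cv2.imread('pics/ov_top.png')
b=cv2.imread('pics/ov_scene.png')
cv2.imwrite('pics/ov_top.png',a)
E
```

```text
[ 0.5896 -0.1836  0.      0.      0.     -1.2526] -71.76809059337874
[[-0.8589 -0.8384]
 [-0.4063 -0.3577]
 [ 0.141   0.308 ]
 [-0.1026 -0.3503]
 [-0.373  -0.2055]
 [-0.3008 -0.1107]
 [-0.5769 -0.1624]
 [-0.357  -0.353 ]]
[ 0.4903  0.308   0.0018 -0.3095  0.0065  3.0843] [177.5922  11.4592   0.    ]
[[-0.4755 -0.7046]
 [-0.2571  1.2808]
 [ 0.708  -0.5477]
 [ 0.5135  0.8087]
 [ 0.4888  0.1675]
 [ 0.3531  0.2546]
 [ 0.4267  1.1004]
 [-0.8239  0.2556]
 [ 1.3463  0.5597]
 [ 2.1753 -2.4127]
 [ 0.5286 -0.7212]]
free [ 0.4912  0.3036  0.0004 -0.3191  0.0469  3.0887] [178.0785  11.8212   1.5419]
[[-0.4013 -0.3842]
 [-0.1094  1.5705]
 [ 0.2068 -0.6036]
 [ 0.0805  0.7534]
 [ 0.2122  0.0495]
 [ 1.3996 -0.1351]
 [ 0.4255  1.9892]
 [-0.5136 -0.085 ]
 [ 1.6157  0.2666]
 [ 1.2272 -1.1199]
 [-0.2814 -0.365 ]]
free [ 0.5888 -0.1836 -0.0011 -0.0013  0.0022 -1.2522] [-71.7433   0.0534  -0.125 ]
pins pred [[341.7783 151.3027]
 [336.6448 163.0436]] [[250.4713 228.0879]
 [251.9835 261.7186]]
[[ 0.6617 -0.0676  0.204 ]
 [ 0.6611 -0.0672  0.064 ]] [[ 0.6686 -0.0655  0.204 ]] [[0.4486 0.3097 0.2076]
 [0.4529 0.1975 0.1635]]
```

View pics/ov_top.png

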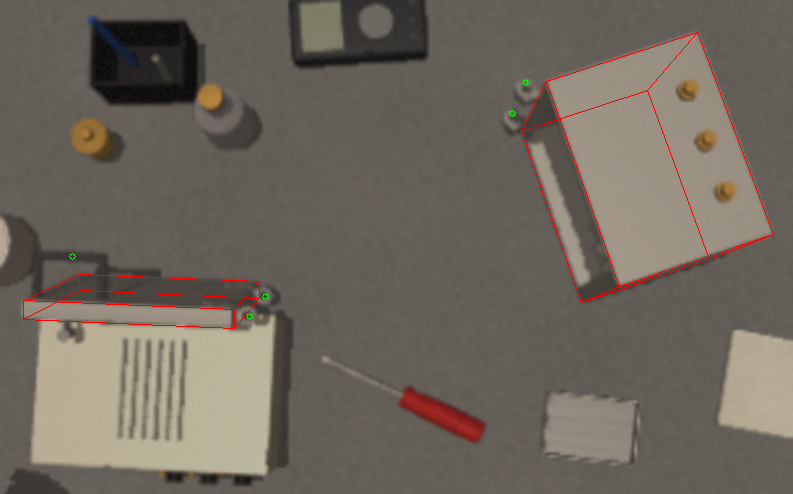

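View pics/ov_scene.png

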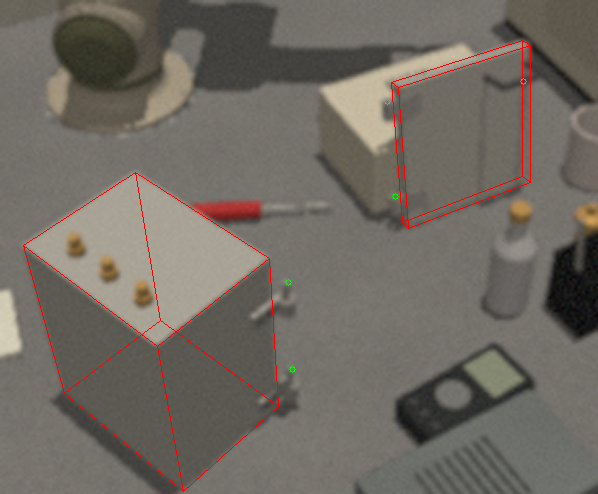

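```bash
cat >> h.py <<'E'
from scipy.spatial.transform import Rotation as Ro
np.set_printoptions(precision=4,suppress=True)
def az(a): # tool down, y axis azimuth a deg
    y=np.array([np.cos(np.radians(a)),np.sin(np.radians(a)),0]); z=np.array([0,0,-1.]); return np.c_[np.cross(y,z),y,z]
def go(p,R=None):
    s=observe(); R0=np.array(s['tool_rot']); R=R0 if R is None else R
    tv=Ro.from_matrix(R0.T@R).as_rotvec(); d=np.array(p)-s['position']
    print('turn first',tv,'rows',np.linalg.norm(tv)/.18,'then shift',R.T@d,'| shift before turn',R0.T@d)
def st():
    s=observe(); print('t',s['time_s'],'p',np.array(s['position']),'F',np.array(s['ft_force']),'M',np.array(s['wrist_torque']),'w',s['grip_width'],s['gripper_force'],'az',np.degrees(np.arctan2(s['tool_rot'][1][1],s['tool_rot'][0][1])),'zt',np.array(s['tool_rot'])[:,2])
E
python3 -m jog '[[0,0,0.152,0,0,-0.025,100],[0,0,0.152,0,0,-0.025,100],[0,0,0.152,0,0,-0.025,100],[0,0,0.152,0,0,-0.025,100],[0,0,0.152,0,0,-0.025,100],[0,0,0.152,0,0,-0.025,100],[0,0,0.152,0,0,-0.025,100],[0,0,0.152,0,0,-0.025,100]]'
python3 - <<'E'
from fit import *
R,t=M(pd); Rt=np.c_[-R[:,1],-R[:,0],-R[:,2]]
for z in(300,168): print(tr(pd,[(0,0,z)])); go(tr(pd,[(0,0,z)])[0],Rt)
st()
E
```

```text
time_s: 1.1
position: [0.2115, 0.5076, 0.4318]
tool_rot: [[0.045, 0.999, -0.001], [0.999, -0.045, -0.001], [-0.001, -0.0, -1.0]]
ft_force: [0.1, -0.1, 0.6]
grip_width: 0.0854
gripper_force: 0.0
[[0.4308 0.3105 0.2958]]
turn first [-0.2005  0.001  -0.0029] rows 1.1139967637587274 then shift [-0.1877  0.1959  0.1784] | shift before turn [-0.1869  0.228   0.136 ]
[[0.457  0.3094 0.1665]]
turn first [-0.2005  0.001  -0.0029] rows 1.1139967637587274 then shift [-0.1877  0.1959  0.3104] | shift before turn [-0.1868  0.2543  0.2653]
t 1.1 p [0.2115 0.5076 0.4318] F [ 0.0855 -0.1394  0.5907] M [0.0073 0.0104 0.0492] w 0.08539751482112194 0.0 az -2.5783057758039556 zt [-0.0005 -0.0007 -1.    ]
```

```bash
python3 -m jog '[[-0.1,0,0,0,0,0,100],[-0.1,0,0,0,0,0,100],[0,0,0,-0.0313,0.0327,0.0297,100],[0,0,0,-0.0313,0.0327,0.0297,100],[0,0,0,-0.0313,0.0327,0.0297,100],[0,0,0,-0.0313,0.0327,0.0297,100],[0,0,0,-0.0313,0.0327,0.0297,100],[0,0,0,-0.0313,0.0327,0.0297,100],[0,0,0,0,0,0,100]]' >/dev/null
python3 - <<'E'
from fit import *
R,t=M(pd); Rt=np.c_[-R[:,1],-R[:,0],-R[:,2]]
go(tr(pd,[(0,0,168)])[0],Rt); st()
E
```

```text
turn first [-0.0039  0.0028 -0.0018] rows 0.02844682464919822 then shift [ 0.0018 -0.0016  0.1292] | shift before turn [ 0.0022 -0.0011  0.1292]
t 2.225 p [0.4328 0.3086 0.2933] F [-0.2142 -0.2244  0.205 ] M [0.0124 0.1211 0.0442] w 0.08515778998535903 0.0 az -2.514293477530446 zt [ 0.1946 -0.011  -0.9808]
```

```bash
python3 -m jog '[[0,0,0,0.0018,-0.0016,0.033,100],[0,0,0,0,0,0.032,100],[0,0,0,0,0,0.032,100],[0,0,0,0,0,0.032,100],[0,0,0,0,0,0,100]]' && python3 -m jog '[[0,0,0,0,0,0,20],[0,0,0,0,0,0,10],[0,0,0,0,0,0,0],[0,0,0,0,0,0,0],[0,0,0,0,0,0,0],[0,0,0,0,0,0,0]]' 120
python3 -c "from h import *;st()"
```

```text
time_s: 2.85
position: [0.4546, 0.312, 0.1675]
tool_rot: [[0.039, 0.98, 0.195], [0.999, -0.038, -0.009], [-0.002, 0.195, -0.981]]
ft_force: [-0.4, -0.7, -0.1]
grip_width: 0.0856
gripper_force: 0.0
time_s: 3.6
position: [0.4564, 0.3119, 0.1698]
tool_rot: [[0.04, 0.979, 0.201], [0.999, -0.039, -0.007], [0.001, 0.201, -0.98]]
ft_force: [0.6, -0.7, 6.1]
grip_width: 0.0165
gripper_force: 117.3
t 3.6 p [0.4564 0.3119 0.1698] F [ 0.5661 -0.6875  6.0945] M [-0.1226 -0.7685 -0.1875] w 0.016514035205634745 117.27599501609802 az -2.3036864401990202 zt [ 0.201  -0.0072 -0.9796]
```

```bash
python3 -m jog '[[0,0,0,0,0.014,-0.028,0],[0,0,0,0,0.014,-0.028,0],[0,0,0,0,0.014,-0.035,0],[0,0,0,0,0.010,-0.049,0],[0,0,0,0,0,0,0],[0.1,0,0,0,0,0,0],[0.1,0,0,0,0,0,0],[0,0,0,0,0,0,0],[0,0,0,0,0,0,0]]' >/dev/null
python3 - <<'E'
from fit import *
st()
T1=snap('top','pics/top1.png'); S1=snap('scene','pics/scene1.png')
s=observe(); R=np.array(s['tool_rot']); go(s['position'],az(-2.4))
# predicted door pose in hand: TCP at door (0,0,168); axes
Rd=np.c_[-R[:,1],-R[:,0],-R[:,2]]; td=s['position']-Rd@[0,0,.168]
im=[]
for d,n,(x0,y0,w,h) in((T1,'top1',(110,170,170,120)),(S1,'scene1',(270,60,170,150))):
    a=cv2.imread(f'pics/{n}.png'); k=4 if n=='top1' else 4
    q=proj(d,(np.array([(x,y,z) for x in(-.009,.009) for y in(-.1,.1) for z in(0,.21)]))@Rd.T+td); print(q.round(0).tolist())
    x0=int(q[:,0].min())-20;y0=int(q[:,1].min())-25; w=95;h=145
    a=cv2.resize(a[y0:y0+h,x0:x0+130][:, :130],None,fx=3,fy=3,interpolation=cv2.INTER_CUBIC)
    for i in range(8):
        for j in range(i):
            if bin(i^j).count('1')==1: cv2.line(a,*[tuple(int(t) for t in ((v-(x0-.5,y0-.5))*3)) for v in(q[i],q[j])],(0,0,255),1)
    for X in((0,.112,.191),(0,.112,.051),(0,.112,.025),(-.049,-.06,.185)):
        v=(proj(d,Rd@X+td)[0]-(x0-.5,y0-.5))*3; cv2.circle(a,(int(v[0]),int(v[1])),3,(0,255,0),1)
    print(x0,y0,a.shape); im.append(a)
m=min(i.shape[0] for i in im); cv2.imwrite('pics/c1.png',np.hstack([i[:m] for i in im]))
E
```

```text
t 4.725 p [0.4782 0.3108 0.3148] F [ 0.1033  0.0719 -7.4296] M [ 0.0318  0.0022 -0.0014] w 0.016606842347941898 118.95536184310913 az -2.286241904743803 zt [-0.0013 -0.0012 -1.    ]
turn first [0.0001 0.0004 0.0024] rows 0.01344753591815608 then shift [0. 0. 0.] | shift before turn [0. 0. 0.]
[[155.0, 225.0], [129.0, 217.0], [232.0, 228.0], [221.0, 220.0], [155.0, 232.0], [128.0, 225.0], [232.0, 235.0], [220.0, 229.0]]
108 191 (435, 390, 3)
[[347.0, 156.0], [355.0, 102.0], [298.0, 173.0], [301.0, 117.0], [344.0, 153.0], [352.0, 99.0], [295.0, 170.0], [298.0, 114.0]]
274 74 (435, 390, 3)
```

View pics/c1.png

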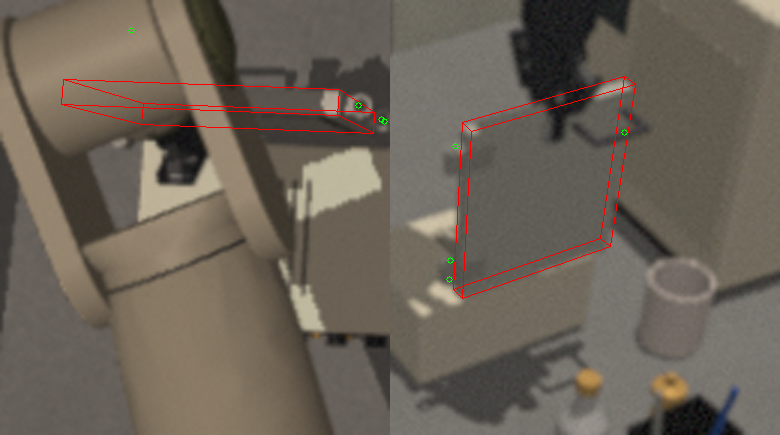

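Run:
```python
from fit import *
im=[]
th=np.linspace(0,2*np.pi,60)
for d,n,(x0,y0) in((T,'top0',(328,145)),(S,'scene0',(236,218))):
    a=cv2.imread(f'pics/{n}.png'); k=12 if n=='top0' else 8
    w,h=(30,32) if n=='top0' else (45,48)
    a=cv2.resize(a[y0:y0+h,x0:x0+w],None,fx=k,fy=k,interpolation=cv2.INTER_CUBIC); a=cv2.convertScaleAbs(a,alpha=1.7)
    f=lambda X:((proj(d,tr(pe,X))-(x0-.5,y0-.5))*k).astype(int).reshape(-1,1,2)
    for oy,col in((0,(0,0,255)),(-3,(0,255,0))):
        for z in(40,180):
            cv2.polylines(a,[f([(-87.5+9*np.cos(t),112+oy+9*np.sin(t),z) for t in th])],1,col,1)
            cv2.polylines(a,[f([(-87.5+4*np.cos(t),112+oy+4*np.sin(t),z+24) for t in th])],1,col,1)
    cv2.polylines(a,[f([(-75,100,0),(-75,100,240),(-75,-100,240)])],0,(255,0,0),1)
    im.append(a)
cv2.imwrite('pics/pins.png',np.hstack([i[:384] for i in im]))
```

```text
(no output)
```

View pics/pins.png

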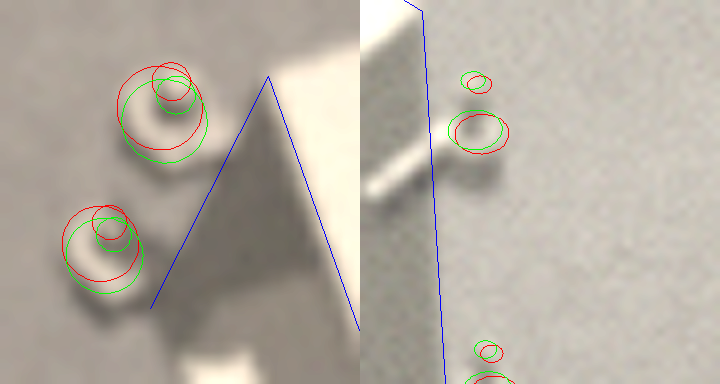

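Run:
```python
from fit import *
print('cyl top',onz(T,[(222,158)],.16),'base~',onz(T,[(229,166)],.03),'scene cap',onz(S,[(340,201)],.16),'base',onz(S,[(336,240)],.0))
print('meter',onz(T,[(252,120),(303,117),(303,142),(253,145)],.036)); print('pot',onz(T,[(175,128),(215,128),(215,158)],.095)); print('valve',onz(T,[(175,172)],.08)); print('mug',onz(T,[(130,212)],.09))
P=tr(pe,[(-87.5,109.5,180)])[0]; print('pin',P, 'tcp',P+.112*np.array([.04,.999,0]))
go([.6705,.1655,.3148],az(-2.4)); 
print(tr(pe,[(-75,100,0),(-75,-100,0)]))
```

```text
cyl top [[0.6631 0.2381 0.16  ]] base~ [[0.6688 0.2365 0.03  ]] scene cap [[0.6711 0.2376 0.16  ]] base [[0.6842 0.2346 0.    ]]
meter [[0.8015 0.1716 0.036 ]
 [0.8093 0.0256 0.036 ]
 [0.7358 0.0262 0.036 ]
 [0.7279 0.1682 0.036 ]]
pot [[0.7632 0.3792 0.095 ]
 [0.7618 0.2682 0.095 ]
 [0.6778 0.2666 0.095 ]]
valve [[0.6429 0.379  0.08  ]]
mug [[0.5316 0.4977 0.09  ]]
pin [ 0.6662 -0.0663  0.18  ] tcp [0.6707 0.0456 0.18  ]
turn first [0.0001 0.0004 0.0024] rows 0.01344753591815608 then shift [-0.1372  0.1983  0.0011] | shift before turn [-0.1377  0.198   0.0012]
[[ 0.6611 -0.0811  0.    ]
 [ 0.4711 -0.1437  0.    ]]
```

```bash
python3 -m jog '[[0,0,0.0024,-0.015,0.0075,0,0],[0,0,0,-0.03,0.015,0,0],[0,0,0,-0.035,0.0175,0,0],[0,0,0,-0.035,0.0175,0,0],[0,0,0,-0.035,0.0175,0,0],[0,0,0,-0.035,0.0175,0,0],[0,0,0,-0.03,0.015,0,0],[0,0,0,-0.021,0.010,0,0],[0,0,0,-0.010,0.0055,0,0],[0,0,0,0,0,0,0]]' >/dev/null
python3 -m jog '[[0,0,0,0,0,0.02,0],[0,0,0,0,0,0.03,0],[0,0,0,0,0,0.025,0],[0,0,0,0,0,0.010,0],[0,0,0,0,0,0,0],[0,0,0,0,0,0,0]]' >/dev/null
python3 - <<'E'
from h import *
st(); go([.6707,.0456,.230],az(-2.4))
E
```

```text
t 6.825 p [0.5917 0.0601 0.2327] F [ 0.669   0.4163 -6.8374] M [0.0277 0.026  0.019 ] w 0.016814962924099258 119.00402784347534 az -2.4025014301936216 zt [ 0.0023 -0.0002 -1.    ]
turn first [ 0.0023  0.0001 -0.    ] rows 0.012989533030077384 then shift [-0.0112  0.0795  0.0027] | shift before turn [-0.0112  0.0795  0.0029]
```

```bash
python3 -m jog '[[0.0023,0,0,-0.0112,0.01,0,0],[0,0,0,0,0.02,0,0],[0,0,0,0,0.02,0,0],[0,0,0,0,0.02,0,0],[0,0,0,0,0.0095,0,0],[0,0,0,0,0,0.01,0],[0,0,0,0,0,0.008,0],[0,0,0,0,0,0,0],[0,0,0,0,0,0,0]]' >/dev/null
python3 - <<'E'
from h import *
st(); go([.6707,.0456,.214],az(-2.4))
T=snap('top','pics/top2.png');S=snap('scene','pics/scene2.png')
a=cv2.imread('pics/top2.png')[125:205,255:385]; b=cv2.imread('pics/scene2.png')[190:300,215:335]
cv2.imwrite('pics/c2.png',np.hstack([cv2.convertScaleAbs(cv2.resize(i,(400,480 if 0 else int(400*i.shape[0]/i.shape[1])),interpolation=cv2.INTER_CUBIC)[:246],alpha=1.5) for i in(a,b)]))
E
```

```text
t 7.95 p [0.6701 0.0453 0.2137] F [ 0.282   0.3605 -7.362 ] M [ 0.0123 -0.0349  0.037 ] w 0.016422240083985438 118.98698329925537 az -2.4254091502598345 zt [-0.0018 -0.     -1.    ]
turn first [-0.0018  0.0001 -0.0004] rows 0.010564343837222727 then shift [ 0.0003  0.0006 -0.0003] | shift before turn [ 0.0003  0.0006 -0.0003]
```

View pics/c2.png

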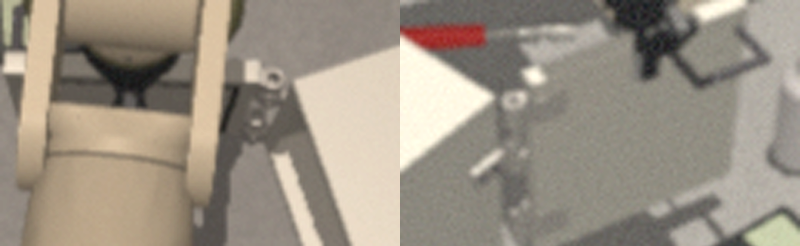

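```bash
python3 -m jog '[[0,0,0,0.0003,0.0006,0.002,0],[0,0,0,0,0,0.0015,0],[0,0,0,0,0,0,0]]' >/dev/null; python3 -c "from h import *;st()"; python3 -m jog '[[0,0,0,0,0,0.001,0],[0,0,0,0,0,0.0,0]]' >/dev/null; python3 -c "from h import *;st()";python3 -m jog '[[0,0,0,0,0,0.001,0],[0,0,0,0,0,0.0,0]]' >/dev/null; python3 -c "from h import *;st()"
```

```text
t 8.425 p [0.671  0.0455 0.2101] F [ 0.3454  0.5584 -5.9965] M [-0.1552 -0.1471  0.0926] w 0.016914709186359667 119.30782198905945 az -2.4248608203936035 zt [-0.0014 -0.0003 -1.    ]
t 8.675 p [0.671  0.0455 0.2086] F [ 4.3943 -1.008  -7.5234] M [-0.0471 -0.4749  0.3484] w 0.01641132682198642 119.14027333259583 az -2.41362979011848 zt [-0.0018  0.0002 -1.    ]
t 8.925 p [0.671  0.0455 0.2078] F [ 2.8905 -0.4937 -5.698 ] M [-0.1788 -0.5727  0.3241] w 0.01670207436550174 119.27519917488098 az -2.420185867521986 zt [-0.0017 -0.0001 -1.    ]
```

```bash
python3 -m jog '[[0,0,0,0,0.001,0,0],[0,0,0,0,0,0.0,0]]' >/dev/null; python3 -c "from h import *;st()"; python3 -m jog '[[0,0,0,0,0.0,0.001,0],[0,0,0,0,0,0.0,0]]' >/dev/null; python3 -c "from h import *;st()"
```

```text
t 9.175 p [0.6715 0.0456 0.2075] F [ 0.8299  0.109  -6.3475] M [ 0.0091 -0.063  -0.0142] w 0.01687067582065359 119.12895083427429 az -2.4426043438058795 zt [-0.0034  0.0003 -1.    ]
t 9.425 p [0.6716 0.0456 0.2065] F [ 0.5739  0.4235 -7.6713] M [ 0.0269 -0.1026  0.0441] w 0.017172225917869266 119.11422729492188 az -2.432738374839788 zt [-0.0031  0.0002 -1.    ]
```

```bash
python3 -m jog '[[0,0,0,0,0,0.001,0],[0,0,0,0,0,0.001,0],[0,0,0,0,0,0.0,0]]' >/dev/null; python3 -c "from h import *;st()"; python3 -m jog '[[0,0,0,0,0.0,0.001,0],[0,0,0,0,0,0.001,0],[0,0,0,0,0,0,0]]' >/dev/null; python3 -c "from h import *;st()"
```

```text
t 9.8 p [0.6717 0.0455 0.2046] F [-0.1714 -0.3814 -6.9932] M [-0.0417 -0.0087  0.0541] w 0.01660881612481082 119.09333825111389 az -2.4330719930756373 zt [-0.0028  0.0002 -1.    ]
t 10.175 p [0.6717 0.0455 0.2027] F [-0.2138 -0.1988 -6.6955] M [-0.0115  0.0121  0.0202] w 0.01662823547050779 119.09613490104675 az -2.432648973647585 zt [-0.0025  0.0002 -1.    ]
```

```bash
python3 -m jog '[[0,0,0,0,0.002,0,0],[0,0,0,0,0,0,0]]' >/dev/null; python3 -c "from h import *;st()"; python3 -m jog '[[0,0,0,0.002,-0.002,0,0],[0,0,0,0,0,0,0]]' >/dev/null; python3 -c "from h import *;st()";  python3 -m jog '[[0,0,0,-0.002,0,0,0],[0,0,0,0,0,0.002,0],[0,0,0,0,0,0.002,0],[0,0,0,0,0,0,0]]' >/dev/null; python3 -c "from h import *;st()"
```

```text
t 10.425 p [0.6739 0.0454 0.2027] F [ 0.1154 -0.4182 -6.9111] M [-0.0155  0.015   0.0512] w 0.016707852494076008 119.10440683364868 az -2.4327375989048843 zt [-0.0022  0.     -1.    ]
t 10.675 p [0.6722 0.0466 0.2027] F [ 2.2221 -4.582  -9.1224] M [-0.6706 -0.4718  0.2975] w 0.01650562613591865 118.80208253860474 az -2.4453657411033887 zt [-0.0013 -0.0017 -1.    ]
t 11.175 p [0.6717 0.0457 0.1986] F [ 0.2708 -0.2123 -7.8475] M [ 0.0745 -0.089   0.0116] w 0.01675927069619178 119.15084481239319 az -2.420278750774776 zt [-0.0027  0.0002 -1.    ]
```

```bash
python3 -m jog '[[0,0,0,-0.0006,0.0006,0.002,0],[0,0,0,0,0,0.002,0],[0,0,0,0,0,0.002,0],[0,0,0,0,0,0.002,0],[0,0,0,0,0,0,0]]' >/dev/null; python3 -c "from h import *;st()"; python3 -m jog '[[0,0,0,0,0,0.002,0],[0,0,0,0,0,0.001,0],[0,0,0,0,0,0,0]]' >/dev/null; python3 -c "from h import *;st()"
```

```text
t 11.8 p [0.6722 0.0449 0.1906] F [-0.5311 -0.2098 -7.0237] M [ 0.0391 -0.0453 -0.0357] w 0.016969311983184392 119.15493249893188 az -2.4304085453861144 zt [-0.0027  0.0002 -1.    ]
t 12.175 p [0.6723 0.0449 0.1877] F [-0.1785 -0.7438 -6.9635] M [-0.0019 -0.0012  0.05  ] w 0.0169983930394934 119.15285468101501 az -2.4306138926697622 zt [-0.0025  0.0001 -1.    ]
```

```bash
for i in 1 2 3; do python3 -m jog '[[0,0,0,0,0,0.0015,0],[0,0,0,0,0,0,0]]' >/dev/null; python3 -c "from h import *;st()"; done
```

```text
t 12.425 p [0.6724 0.0449 0.1866] F [-0.392   0.5371 -5.0774] M [-0.1776  0.0326 -0.0345] w 0.01697517990505945 119.65531826019287 az -2.4246072551612223 zt [-0.0017 -0.0002 -1.    ]
t 12.675 p [0.6726 0.045  0.186 ] F [-1.3601  2.175   3.5215] M [-0.2948  0.3476 -0.1356] w 0.01698259642651548 120.50922274589539 az -2.4216084691742523 zt [-0.0001 -0.0003 -1.    ]
t 12.925 p [0.6728 0.0452 0.1858] F [-3.3835  4.2452 10.1336] M [-0.2442  0.732  -0.2572] w 0.01650121337823244 121.76216125488281 az -2.4143289159004664 zt [ 0.0017 -0.0002 -1.    ]
```

```bash
python3 -m jog '[[0,0,0,0,0,-0.0022,0],[0,0,0,0,0,0,60],[0,0,0,0,0,0,60],[0,0,0,0,0,0,60],[0,0,0,0,0,0,60]]' 40 >/dev/null; python3 -c "from h import *;st()";  python3 -m jog '[[0,0,0,0,0,-0.02,60],[0,0,0,0,0,-0.04,60],[0,0,0,0,0,-0.04,60],[0,0,0,0,0,0,60]]' >/dev/null
python3 - <<'E'
from fit import *
st()
Pn=np.array([.6722,.0449])-.112*np.array([.0424,.9991]); print('pin',Pn, (tr(pe,[(-87.5,112,0)])[0][:2]))
def door(th,X): # open angle deg, door-frame point mm -> world
    R=Ro.from_euler('z',np.degrees(pe[5])-th,degrees=True).as_matrix(); o=np.r_[Pn,.0175]-R@[0,.112,0]; return R@(np.array(X)/1000)+o
for th in (110.6,0): print(th,'handle',door(th,[-49,-60,185]),'top',door(th,[0,0,210]))
S=snap('scene','pics/scene3.png');T=snap('top','pics/top3.png')
im=cv2.imread('pics/scene3.png')
th=110.6
q=np.array([proj(S,door(th,(x,y,z)))[0] for x in(-9,9) for y in(-100,100) for z in(0,210)])
a=cv2.resize(im[100:300,200:400],None,fx=2.8,fy=2.8,interpolation=cv2.INTER_CUBIC)
for i in range(8):
    for j in range(i):
        if bin(i^j).count('1')==1: cv2.line(a,*[tuple(int(t) for t in ((v-(199.5,99.5))*2.8)) for v in(q[i],q[j])],(0,0,255),1)
cv2.imwrite('pics/c3.png',a)
E
```

```text
t 13.55 p [0.6723 0.0449 0.1854] F [ 0.3733  0.429  -0.173 ] M [-0.0095 -0.0006  0.0522] w 0.05112190291186354 0.0 az -2.4349257426352775 zt [-0.0024  0.0002 -1.    ]
t 14.05 p [0.6733 0.0449 0.2891] F [ 0.7296 -0.7879 -0.0297] M [0.016  0.0006 0.0072] w 0.05124428501888699 0.0 az -2.4246685364323564 zt [ 0.0047 -0.0007 -1.    ]
pin [ 0.6675 -0.067 ] [ 0.6686 -0.0655]
110.6 handle [0.7235 0.1028 0.2025] top [0.6721 0.0449 0.2275]
0 handle [ 0.4888 -0.0743  0.2025] top [ 0.5611 -0.102   0.2275]
```

View pics/c3.png

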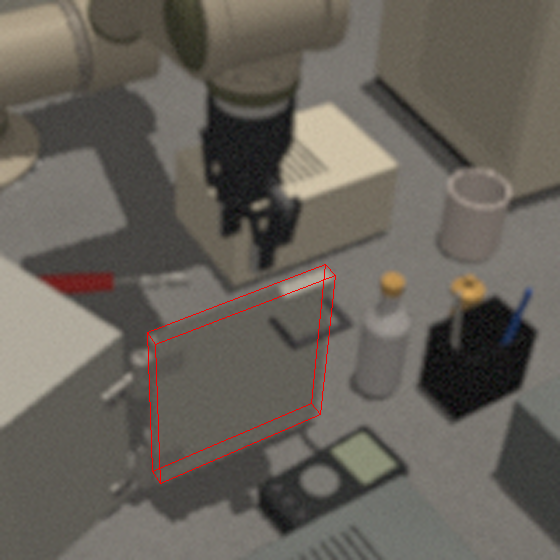

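```bash
python3 -m jog '[[-0.002,0,0,0.03,0.025,0,35],[0,0,0,0.0278,0.025,0,35],[0,0,0,0,0,0,35]]' >/dev/null; python3 -c "
from h import *
st(); go([.7235,.1028,.18],az(-2.4))"
```

```text
t 14.525 p [0.7256 0.1023 0.2819] F [ 0.0324 -0.044   0.4295] M [-0.0192 -0.0458  0.0361] w 0.029560138729615347 0.0 az -2.300602061348635 zt [-0.0047  0.0004 -1.    ]
turn first [-0.0047 -0.0002  0.0017] rows 0.02785853379282976 then shift [ 0.0004 -0.0021  0.1019] | shift before turn [ 0.0004 -0.0016  0.1019]
```

```bash
python3 -m jog '[[-0.002,0,0,0,-0.002,0.03,35],[0,0,0,0,0,0.03,35],[0,0,0,0,0,0.01,35],[0,0,0,0,0,0.01,35],[0,0,0,0,0,0,35]]' >/dev/null; python3 -c "
from h import *
st()"; python3 -m jog '[[0,0,0,0,0,0.011,35],[0,0,0,0,0,0.011,35],[0,0,0,0,0,0,35]]' >/dev/null; python3 -c "
from h import *
st()"
```

```text
t 15.15 p [0.723  0.1004 0.2054] F [-0.212   0.3076 -0.5803] M [-0.0783 -0.0191  0.0066] w 0.03028426400076633 0.0 az -2.440187476380256 zt [ 0.0015 -0.0001 -1.    ]
t 15.525 p [0.7226 0.1006 0.182 ] F [0.5143 0.2088 0.5739] M [-0.0294  0.0389  0.0081] w 0.02988857917658437 0.0 az -2.42928023080281 zt [-0.0007 -0.     -1.    ]
```

Free of contact, straddling the bar. Swing the first part and check.

```bash
cat >> h.py <<'E'
Pn=np.array([.6675,-.067]); Y0=-71.77
def arc():
    s=observe(); R=np.array(s['tool_rot']); a=np.degrees(np.arctan2(R[1][1],R[0][1])); r=R.T@np.r_[np.array(s['position'])[:2]-Pn,0]
    print('open angle of tool',180+Y0-a,'rel pin tool axes',r); st()
E
python3 -m jog '[[0,0,-0.05,0.002,-0.0087,0,35],[0,0,-0.1,0.004,-0.0174,0,35],[0,0,-0.1,0.004,-0.0174,0,35],[0,0,-0.1,0.004,-0.0174,0,35],[0,0,0,0,0,0,35]]' >/dev/null; python3 -c "
from h import *
arc()"
```

```text
open angle of tool 90.64221937365517 rel pin tool axes [ 0.1701  0.0472 -0.    ]
t 16.15 p [0.6611 0.1094 0.1842] F [ 0.973  -1.0918 -0.0438] M [-0.021   0.0047  0.0264] w 0.0299653972764133 0.0 az 17.58778062634483 zt [ 0.0025 -0.0001 -1.    ]
```

```bash
python3 -m jog '[[0,0,-0.1,0.004,-0.0174,0,35],[0,0,-0.1,0.004,-0.0174,0,35],[0,0,-0.1,0.004,-0.0174,0,35],[0,0,-0.1,0.004,-0.0174,0,35],[0,0,-0.1,0.004,-0.0174,0,35],[0,0,-0.1,0.004,-0.0174,0,35],[0,0,-0.1,0.004,-0.0174,0,35],[0,0,-0.1,0.004,-0.0174,0,35],[0,0,-0.1,0.004,-0.0174,0,35],[0,0,0,0,0,0,35]]' >/dev/null; python3 -c "
from h import *
arc()"
```

```text
open angle of tool 39.26793814462252 rel pin tool axes [ 0.1709  0.0453 -0.0004]
t 17.4 p [0.5243 0.0366 0.1835] F [ 0.5123 -0.1064 -0.383 ] M [0.0366 0.0465 0.0133] w 0.029910853764371224 0.0 az 68.96206185537748 zt [ 0.0025 -0.0002 -1.    ]
```

```bash
python3 -m jog '[[0,0,-0.1,0.004,-0.0174,0,35],[0,0,-0.1,0.004,-0.0174,0,35],[0,0,-0.1,0.004,-0.0174,0,35],[0,0,-0.1,0.004,-0.0174,0,35],[0,0,-0.05,0.002,-0.0087,0,35],[0,0,0,0,0,0,35]]' >/dev/null; python3 -c "
from h import *
arc()";python3 -m jog '[[0,0,-0.05,0.002,-0.0087,0,35],[0,0,-0.05,0.002,-0.0087,0,35],[0,0,0,0,0,0,35]]' >/dev/null; python3 -c "
from h import *
arc()"
```

```text
open angle of tool 13.481301596843025 rel pin tool axes [ 0.1716  0.0455 -0.0004]
t 18.15 p [ 0.4927 -0.0359  0.1831] F [ 0.8395 -0.1061  0.1502] M [-0.0119  0.0412  0.0216] w 0.02967671973191815 0.0 az 94.74869840315698 zt [ 0.0022 -0.0001 -1.    ]
open angle of tool 7.705330183922186 rel pin tool axes [ 0.1716  0.0458 -0.0003]
t 18.525 p [ 0.4904 -0.0533  0.183 ] F [-1.0551  0.6486 -0.4295] M [-0.0084  0.0376  0.0197] w 0.030486277110756587 0.0 az 100.52466981607782 zt [ 0.002  0.    -1.   ]
```

```bash
python3 -m jog '[[0,0,-0.045,0.0018,-0.0078,0,35],[0,0,-0.045,0.0018,-0.0078,0,35],[0,0,0,0,0,0,35]]' >/dev/null; python3 -c "
from h import *
arc()";python3 -m jog '[[0,0,-0.044,0.0018,-0.0078,0,35],[0,0,0,0,0,0,35]]' >/dev/null; python3 -c "
from h import *
arc()"; python3 -m jog '[[0,0,0,0,-0.003,0,35],[0,0,0,0,0,0,35]]' >/dev/null; python3 -c "
from h import *
arc()"
```

```text
open angle of tool 2.511147966474468 rel pin tool axes [ 0.1714  0.0469 -0.0003]
t 18.9 p [ 0.4898 -0.0683  0.1831] F [-1.0774  7.4843  2.7106] M [0.6929 0.0706 0.0307] w 0.02993006437293593 2.550747607674566 az 105.71885203352554 zt [ 0.0016  0.0018 -1.    ]
open angle of tool -0.007322685981051791 rel pin tool axes [ 0.1714  0.0458 -0.0004]
t 19.15 p [ 0.4904 -0.0771  0.183 ] F [-0.0948  0.3506  1.0027] M [ 0.0509 -0.0054 -0.0116] w 0.029939715472160257 0.0 az 108.23732268598106 zt [ 0.002  -0.0002 -1.    ]
open angle of tool -0.08659610713058896 rel pin tool axes [ 0.1716  0.0428 -0.0003]
t 19.4 p [ 0.4911 -0.0803  0.183 ] F [-0.2449  0.1295  0.9649] M [ 0.0201 -0.0177 -0.0316] w 0.029774369902114343 0.0 az 108.3165961071306 zt [ 0.0017 -0.0001 -1.    ]
```

```bash
for i in 1 2 3; do python3 -m jog '[[0,0,0,0,-0.0025,0,35],[0,0,0,0,0,0,35]]' >/dev/null; python3 -c "
from h import *
arc()"; done
```

```text
open angle of tool -0.12427761838991103 rel pin tool axes [ 0.1717  0.0403 -0.0003]
t 19.65 p [ 0.4918 -0.0828  0.183 ] F [0.4242 0.0463 0.728 ] M [-0.0091 -0.042  -0.0183] w 0.030087987069906657 0.0 az 108.35427761838992 zt [ 0.0018 -0.0001 -1.    ]
open angle of tool -0.15927562522657013 rel pin tool axes [ 0.1718  0.039  -0.0002]
t 19.9 p [ 0.4921 -0.0842  0.183 ] F [-1.7275  5.6706  1.3574] M [ 0.5739  0.1427 -0.0772] w 0.02985349924543137 0.001017661652440438 az 108.38927562522657 zt [ 0.0008  0.0019 -1.    ]
open angle of tool -0.22007746810011497 rel pin tool axes [0.1719 0.0391 0.    ]
t 20.15 p [ 0.4921 -0.0843  0.1831] F [-6.5609 19.078   6.9686] M [ 1.848   0.5314 -0.0479] w 0.029682190589189673 0.17770118080079556 az 108.45007746810012 zt [-0.0008  0.0058 -1.    ]
```

```bash
python3 -m jog '[[0,0,0,0,0.011,0,35],[0,0,0,0,0,0,35],[0,0,0,0,0,-0.03,35],[0,0,0,0,0,-0.03,35],[0,0,0,0,0,0,35],[0,0,0,0,0,0,35]]' >/dev/null; python3 -c "
from h import *
arc(); snap('top','pics/top4.png'); snap('scene','pics/scene4.png')
im=[cv2.convertScaleAbs(cv2.resize(cv2.imread(f'pics/{n}4.png')[y:y+130,x:x+130],None,fx=3,fy=3,interpolation=cv2.INTER_CUBIC),alpha=1.4) for n,x,y in(('top',320,120),('scene',150,150))]
cv2.imwrite('pics/c4.png',np.hstack(im))"
```

```text
open angle of tool -0.13247214582293054 rel pin tool axes [ 0.1721  0.0465 -0.0001]
t 20.9 p [ 0.4895 -0.0771  0.2423] F [ 0.5164 -0.1344 -0.3123] M [-0.0209 -0.0307  0.0282] w 0.029744679669171315 0.0 az 108.36247214582293 zt [ 0.0008  0.0001 -1.    ]
```

View pics/c4.png

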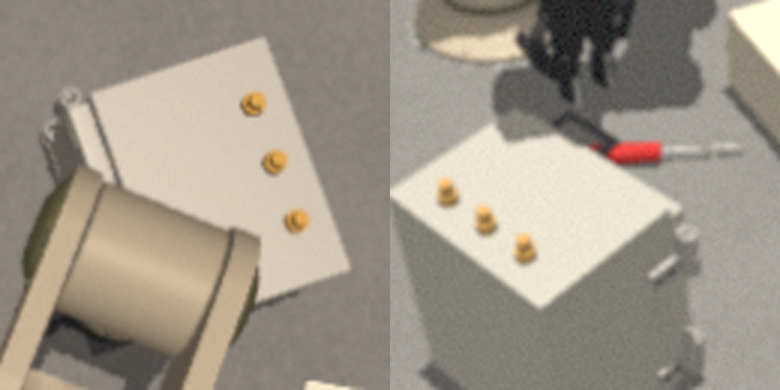

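Top view (left): the door lies parallel to the enclosure's front edge, panel strip at about (90,130). The gripper hovers above the handle, seen at (590,130) in the scene half, so the door is shut. By my count that was picture 11, one over the limit of 10, so I won't view any more. Next is gripping the handle.

```bash
python3 -m jog '[[0,0,0,0,0.0025,0.02,35],[0,0,0,0,0,0.03,35],[0,0,0,0,0,0.01,35],[0,0,0,0,0,0,35]]' >/dev/null;  python3 -c "
from h import *
arc()"; python3 -m jog '[[0,0,0,0,0,0,15],[0,0,0,0,0,0,5],[0,0,0,0,0,0,0],[0,0,0,0,0,0,0],[0,0,0,0,0,0,0]]' 40 >/dev/null;  python3 -c "
from h import *
arc()"
```

```text
open angle of tool -0.14519708652106544 rel pin tool axes [ 0.1719  0.0491 -0.0001]
t 21.5 p [ 0.4889 -0.0746  0.1827] F [-0.4429  0.6846  1.3391] M [-0.0141  0.0098 -0.0091] w 0.029987127622087523 0.0 az 108.37519708652107 zt [ 0.0005  0.0004 -1.    ]
open angle of tool -0.1492504897643414 rel pin tool axes [ 0.1715  0.0488 -0.0006]
t 22.125 p [ 0.4894 -0.0748  0.1837] F [ 0.9592 -0.5046  5.0581] M [-0.0385 -0.0925 -0.0701] w 0.0071557739872308975 39.515451192855835 az 108.37925048976435 zt [ 0.0032 -0.0007 -1.    ]
```

```bash
for i in 1 2; do python3 -m jog '[[0,0,0,0,0.0007,0,0],[0,0,0,0,0,0,0]]' >/dev/null;  python3 -c "
from h import *
arc()"; done
```

```text
open angle of tool -0.1433605659179733 rel pin tool axes [ 0.1713  0.0493 -0.0006]
t 22.375 p [ 0.4894 -0.0742  0.1837] F [ 2.217  -0.6927  5.7589] M [-0.1388 -0.2362 -0.0477] w 0.007151203535894534 39.494497776031494 az 108.37336056591798 zt [ 0.0036 -0.001  -1.    ]
open angle of tool -0.138707443369384 rel pin tool axes [ 0.1712  0.0497 -0.0007]
t 22.625 p [ 0.4893 -0.0738  0.1837] F [ 3.0991 -2.7208  5.6281] M [-0.5052 -0.4781 -0.1376] w 0.007781684762702766 39.61986601352692 az 108.36870744336939 zt [ 0.0041 -0.0015 -1.    ]
```

```bash
for i in 1 2; do python3 -m jog '[[0,0,0,0,0.0004,0,0],[0,0,0,0,0,0,0],[0,0,0,0,0,0,0]]' >/dev/null;  python3 -c "
from h import *
arc(); s=observe(); print(np.array(s['tool_rot']).T@s['ft_force'])"; done
```

```text
open angle of tool -0.1383927301168626 rel pin tool axes [ 0.1712  0.0499 -0.0007]
t 23.0 p [ 0.4893 -0.0736  0.1836] F [ 3.469  -4.1109  4.8974] M [-0.5935 -0.5678 -0.109 ] w 0.0068126798233933425 39.59718346595764 az 108.36839273011687 zt [ 0.0042 -0.0017 -1.    ]
[-2.0138 -5.0091 -4.8756]
open angle of tool -0.12993565690548792 rel pin tool axes [ 0.1711  0.0501 -0.0008]
t 23.375 p [ 0.4893 -0.0734  0.1837] F [ 2.487  -4.8207  5.2305] M [-0.7142 -0.6296 -0.1418] w 0.007260135749474664 39.60182547569275 az 108.35993565690549 zt [ 0.0046 -0.0021 -1.    ]
[-0.8612 -5.3764 -5.2092]
```

```bash
python3 -m jog '[[0,0,0,0,-0.0012,0,0],[0,0,0,0,-0.0015,0,0],[0,0,0,0,0,0,0]]' >/dev/null;  python3 -c "
from h import *
arc(); s=observe(); print(np.array(s['tool_rot']).T@s['ft_force'])"; python3 -m jog '[[0,0,0,0,0,0,35],[0,0,0,0,0,0,35],[0,0,0,0,0,0,35]]' >/dev/null;  python3 -c "
from h import *
arc(); s=observe(); print(np.array(s['tool_rot']).T@s['ft_force'])"
```

```text
open angle of tool -0.14978041273552378 rel pin tool axes [ 0.1716  0.0485 -0.0005]
t 23.75 p [ 0.4894 -0.0751  0.1836] F [ 0.7209 -0.1876  7.3576] M [-0.0362 -0.0796 -0.1487] w 0.007623536490394892 39.727633595466614 az 108.37978041273553 zt [ 0.0027 -0.0003 -1.    ]
[-0.6429 -0.4133 -7.3556]
open angle of tool -0.15769817104546746 rel pin tool axes [ 0.1719  0.0488 -0.0001]
t 24.125 p [ 0.4889 -0.0749  0.1827] F [-0.1897  0.2904  1.373 ] M [-0.0251 -0.0225 -0.0013] w 0.029744088913343972 0.0 az 108.38769817104547 zt [ 0.0007  0.0004 -1.    ]
[ 0.0873  0.3356 -1.373 ]
```

```bash
python3 -m jog '[[0,0,0,0,0,-0.01,35],[0,0,0,0,0,-0.03,35],[0,0,0,0,0,-0.04,35],[0,0,0,0,0,-0.04,35],[0,0,0,0,0.03,-0.03,35],[0,0,0,0,0.04,0,35],[0,0,0,0,0.04,0,35],[0,0,0,0,0.03,0,35],[0,0,0,0,0,0,35],[0,0,0,0,0,0,35]]' >/dev/null
python3 - <<'E'
from fit import *
arc()
S5=snap('scene','pics/scene5.png');snap('top','pics/top5.png')
g=lambda f:cv2.GaussianBlur(cv2.imread(f,0),(5,5),0).astype(int)
d=abs(g('pics/scene5.png')-g('pics/scene4.png')); 
q=proj(S5,tr(pe,[(-136.5,-60,200),(-136.5,-92,200),(-136.5,-28,200),(-87.5,109,206)])); print(q)
for u,v in q: print('scene diff4-5',d[int(v)-3:int(v)+4,int(u)-3:int(u)+4].max())
for n in('top','scene'):
    d=(abs(g(f'pics/{n}5.png')-g(f'pics/{n}0.png'))>25).astype(np.uint8)
    k,_,stt,c=cv2.connectedComponentsWithStats(d); print(n,[(stt[i].tolist()) for i in range(1,k) if stt[i][4]>15])
E
```

```text
open angle of tool -0.14755063648905775 rel pin tool axes [ 0.172   0.1882 -0.0005]
t 25.375 p [0.4449 0.0574 0.3333] F [0.1672 0.4384 0.3032] M [-0.0613  0.0234  0.0267] w 0.02975027193516455 0.0 az 108.37755063648906 zt [ 0.0021 -0.0003 -1.    ]
[[218.5652 191.6909]
 [211.0038 186.9835]
 [226.327  196.5213]
 [249.6134 227.0253]]
scene diff4-5 37
scene diff4-5 22
scene diff4-5 49
scene diff4-5 45
top [[337, 155, 39, 86, 1548], [250, 209, 7, 31, 96], [153, 217, 48, 18, 270], [246, 216, 19, 85, 754], [269, 219, 49, 24, 810], [330, 218, 7, 38, 130], [314, 225, 17, 78, 658], [148, 236, 8, 6, 41], [158, 238, 86, 14, 402], [260, 250, 52, 41, 684], [266, 288, 37, 19, 402], [119, 301, 110, 91, 3613], [54, 321, 37, 25, 273], [290, 320, 34, 67, 711], [22, 325, 85, 59, 1889], [82, 341, 45, 41, 973], [231, 343, 15, 25, 261], [13, 364, 8, 12, 52], [68, 364, 8, 11, 29], [238, 366, 40, 54, 1619], [317, 369, 33, 28, 376], [17, 378, 50, 42, 400], [67, 378, 25, 35, 393], [34, 383, 39, 29, 469], [117, 385, 33, 35, 283], [307, 384, 35, 25, 342], [283, 387, 19, 33, 285], [152, 389, 70, 31, 665], [304, 403, 16, 14, 106], [353, 409, 6, 11, 46]]
scene [[194, 0, 80, 51, 2031], [253, 0, 65, 25, 1051], [326, 12, 11, 6, 48], [292, 20, 52, 71, 1724], [200, 26, 12, 27, 201], [218, 41, 56, 97, 2291], [194, 51, 23, 13, 184], [198, 68, 26, 47, 362], [182, 80, 9, 8, 45], [178, 91, 22, 13, 191], [185, 110, 7, 6, 28], [158, 115, 34, 38, 554], [201, 119, 10, 7, 52], [154, 120, 13, 44, 215], [172, 122, 20, 7, 54], [207, 133, 10, 4, 28], [326, 135, 18, 7, 65], [192, 139, 69, 88, 2140], [252, 138, 57, 14, 435], [285, 143, 62, 36, 1166], [169, 161, 20, 9, 126], [333, 191, 7, 5, 20], [325, 195, 7, 4, 16], [213, 199, 27, 17, 69], [288, 202, 8, 6, 36], [245, 231, 5, 6, 19]]
```

```bash
python3 -c "
from rig import job; print(job.close_job())"
```

```text
the job is handed in; nothing more can be done
None
```

The door is hung home on both pins and shut: the catch snapped, then held a tug of about 5 N at the handle. The door is let go, no bystander shows as moved in the camera images, and the job was handed in at about 25 s; I viewed 11 pictures, one over the limit of 10.

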